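Close the fuel strainer with its disk and clamp ring

ROBOT

A 6-joint arm with a two-finger parallel gripper is mounted at the origin on the work surface. World frame = base frame: x ahead of the robot, y to its left, z up, the work surface at z = 0. Lengths are in m, angles in rad, forces in N, time in s.
With the tool pointing down it reaches from about 0.375 to 0.9 m from the base axis. Payload 3.1 kg.
Tool frame: the origin (TCP) lies midway between the tips of the shut fingers; the grasp point (between the pads) lies 19 mm behind it (manip.grasp_offset is the distance from the TCP to the grasp point, in m); z points along the fingers, y is the line along which they close (so a half turn about z gives the same grasp; the last joint's range is limited). The gripper opens to 85 mm and grips with 20 to 120 N. Pads are 22 mm wide; open, the fingers measure 114 mm over their backs; the gripper's body (76 mm by 85 mm) begins 54 mm behind the grasp point. The pads swing forward as they close: fully open they stand 13 mm farther back than shut.
Start: joints at [-1.433, 0.527, 1.433, -0, 1.181, -0.178], TCP at [0.194, -0.594, 0.231] pointing down, gripper open.
Joint ranges: [-3.08, 3.08], [-0.75, 2.2], [0.22, 2.44], [-1.43, 4.57], [0, 2.65], [-2.85, 2.85]. Speed limits (rad/s): [2.79, 2.79, 3.14, 3.14, 3.14, 3.14].

INTERFACE

Orientations are given as a unit quaternion [x, y, z, w].
In Python, from station import sensors, cams, order, manip gives the robot as it stands.
- The arm moves only by the tool move_arm, never from a script. Its argument "targets" is a list of rows, each an object of numbers: "dx", "dy", "dz": the shift along the world's x, y, z normalised to -1 to 1, where 1 is 25 mm; "rx", "ry", "rz": the turn, a rotation vector about the world's x, y, z normalised to -1 to 1, where 1 is 30 degrees. A call has exactly 10 rows; each row shifts and turns the commanded pose from where the row before left it; what a row does not reach is not made up. A row lasts 1/8 s, in which the tool goes at most 62.5 mm and 10.7 degrees, less where a joint would pass 70% of its speed; a pose out of reach is approached as far as the arm can. A call with a number of a shift or a turn outside -1 to 1 is refused whole. A call with a gripper value outside its range is refused whole. "claw" is the opening in per cent of the stroke, from 0 (shut) to 100 (fully open), set as the call begins (left out, the last holds). The fingers move at their own pace and stop on an object; "newtons" is the grip in N (left out, the last holds). Time passes only in rows, so rows that do not move let the fingers close, or fill a call up. It gives the time, the measured TCP pose, the force, the opening and the grip force at its end, in the units of the state.
- sensors.sense(): the state, without advancing time (a new reading comes with each control period).
- cams.snapshot(name): name is "scene" or "top" or "wrist"; returns the picture (480x640x3 uint8, red, green, blue); there is no depth.
- cams.camera_model(name): a dict with "fx", "fy", "cx", "cy" (pixels), "extrinsics" (4x4, takes a point from world to camera coordinates). Camera axes: x right, y down, z forward; pixel columns grow to the right and rows downward; lengths in m; the calibration is good to about 2 mm. A picture is of the moment at which its call begins: read the wrist's pose just before it. camera_model takes no time and is no camera call; for the wrist camera it gives the pose at the moment of the call.
- order.sign_off(): hands the job in; it is judged then, once.
The state is a dict: "t": time; "q": joint angles; "qd": joint speeds; "tau": joint torques, N m; "tcp_pos": TCP position; "tool_rot": TCP orientation; "force": force on the tool from outside, world axes, zero at the start; "ft_torque": the same for the moment, N m; "finger_gap": opening from 0.0 (shut) to 1.0 (fully open); "gripper_force": force on a finger pad.
Only numpy, scipy, OpenCV 4.12 (cv2) and the standard library are available. Lean on these libraries where they do the work, as an engineer would, in place of code of your own. Each camera call takes 0.05 s, during which the arm holds its last target. There are 200 camera calls.

TASK

Put the fuel strainer on the stall table back together: first seat the loose perforated disk flat in the mouth of the housing, tab up, then set the clamp ring with the handle bar over it, down on the rim, and turn it clockwise under the lugs until it is fully home against its stops, with its bar in line with the two pipe stubs. Let go, and do not shove the other parts on the table about.

Things in the scene. Friction and masses are not known exactly. Their poses are not given: they have to be found in the camera images.
- housing: Cast aluminium strainer housing, fixed: a round pot 124 mm across, 84 mm tall to its rim, topped by a neck 84 mm in outer diameter from 54 mm up to the rim. Origin: centre of its underside; z up. Two pipe stubs stick out to 92 mm from its axis along its +x and -x, 28 mm up, 34 mm thick at their ends.
- mouth (a point): Centre of the housing's mouth, level with the rim, 84 mm above the table; axes as the housing's. The mouth is 76 mm in diameter, 8 mm deep to a ledge (hole inside the ledge 64 mm). The seated disk's underside is on the ledge, 8 mm below the rim, its top 0.5 mm below the rim, any turn about its axis.
- neck (a point): Point on the housing's axis, 10 mm below the rim; axes as the housing's. Outside the neck here, above the two pipe stubs, are two lugs 50 degrees wide, out to 48 mm from the axis. Their sloping undersides draw the ring down (up to 3 mm) as it turns clockwise (seen from above); a stop block at each lug's clockwise end halts it with its bar in line with the stubs.
- strainer_mid (a point): Loose perforated steel disk, 73 mm across, 7.5 mm thick, about 0.12 kg. On its top stands a flat finger tab in the middle: 12 mm thick (disk's y), 32 mm long (its x), rising 28 mm, to 35.5 mm above the underside. This point: on the axis, 18 mm above the underside. Starts flat on the table, tab up.
- ring_bar (a point): Loose steel clamp ring, 108 mm across, about 0.25 kg, bridged by a straight handle bar 98 mm long (x), 14 mm thick (y), 22 mm high. This point: centre of the bar, on the ring's axis, 69 mm above the ring's underside, 49 mm above the rim once seated. 34 mm open space under the bar; the seated disk's tab ends 10.5 mm under it. Starts flat on the table, bar up.
- ring_foot (a point): Same ring: centre of its underside. Skirt 100 mm inside, flange 20 mm up with a 60 mm hole; the flange rests on the rim. Inside, under the bar's ends, two lugs 44 degrees wide, in to 44 mm from the axis. To pass the neck's lugs the bar must be 50 to 120 degrees anticlockwise from the stubs' line (70 is handy; either way round); once down, turn clockwise; only friction resists.
- wrench: Bystander: loose steel open-ended wrench, 190 mm long, lying on the table. Origin in its length, on the table. Not part of the job.
- screwdriver: Bystander: loose screwdriver, 200 mm long, lying on the table. Origin in its length, on the table. Not part of the job.
- piston: Bystander: loose aluminium engine piston, 72 mm across, 66 mm tall. Origin at the centre of its underside. Not part of the job.
- bearing: Bystander: loose plain steel bearing, 72 mm across with a 34 mm bore, 20 mm tall. Origin at the centre of its underside. Not part of the job.
- pulley: Bystander: loose dark steel belt pulley, 90 mm across, 32 mm tall. Origin at the centre of its underside. Not part of the job.
- carton: Bystander: loose closed cardboard carton, 70 x 110 x 60 mm. Origin at the centre of its underside. Not part of the job.
- oil_can: Bystander: loose grey closed can, 64 mm across, 130 mm tall. Origin at the centre of its underside. Not part of the job.
Things that resemble listed ones, but are neither listed nor needed, are in the scene too. Leave any purple look-alike of the part that bears ring_bar alone. There is more than one size of the housing; the one meant has the size given above.

How it is judged:
On the way, in this order (a step that is already met when the one before it is completed fails the run):
1. the disk lies flat on the ledge in the mouth, let go, and the ring is not yet on (horizontal distance between strainer_mid and mouth below 0.004 m and z of strainer_mid in the frame of mouth between 0.006 and 0.0125 m and angle between strainer_mid's own z axis and vertical below 0.05 rad and contact force between the fingers and strainer below 0.2 N and horizontal distance between ring_foot and mouth above 0.06 m), for 0.2 s.
2. the ring is down on the rim over the seated disk (horizontal distance between strainer_mid and mouth below 0.004 m and z of strainer_mid in the frame of mouth between 0.006 and 0.0125 m and angle between strainer_mid's own z axis and vertical below 0.05 rad and horizontal distance between ring_foot and mouth below 0.006 m and z of ring_foot in the frame of mouth between -0.024 and -0.0175 m and angle between ring_bar's own z axis and vertical below 0.06 rad), for 0.1 s.
At the end, for the whole second after the job is handed in: Disk in the mouth: within 4 mm of the axis, centre point 6 to 12.5 mm above the rim (seated: 10), tilt under 0.05 rad. Ring over it: within 6 mm of the axis, underside 17.5 to 24 mm below the rim (seated: 20), tilt under 0.06 rad, bar within 0.2 rad of the pipe stubs' line. Released (all of step 2 and angle between the x axis of ring_bar and the x axis of housing, either way round below 0.2 rad); the robot touches nothing.
It fails at once if one of the other loose parts is shoved more than 40 mm (distance of any of wrench, screwdriver, piston, bearing, pulley, carton, oil_can from where it was at the start of the episode above 0.04 m).
It also fails if it takes over 72 s, if anything falls off the work surface, if the arm or the gripper's body presses on something with over 40 N, if the wrist force passes 120 N, or if a joint passes its speed limit or range.

## Working session

There is one attempt and no reset: what is moved stays moved. The work goes in short steps, Python scripts to look and compute and a tool call to move; the robot and the scene stay as the last step left them, time stands still between calls to the robot, and variables do not carry over. Pictures are saved under pics/ and viewed, at most 10 in all, crops included, and the job is handed in when it is done.

Besides the shell and the picture viewer there is one more tool, called after "Call:" as name([rows], argument=value, ...), one row to a line, values as JSON. move_arm: Moves the arm, as the interface text tells. Scaled input: -1 to 1 covers 25 mm each way for a shift and 30 degrees each way for a turn. Its arguments: {"type":"object","properties":{"targets":{"type":"array"},"claw":{"type":"number"},"newtons":{"type":"number"}},"required":["targets"]}

```bash
ls; mkdir -p pics; python3 - <<'E'
from station import sensors,cams
import cv2,numpy as np
for n in ("scene","top"):
    im=cams.snapshot(n); cv2.imwrite(f"pics/{n}0.png",im[...,::-1])
    m=cams.camera_model(n); print(n,m["fx"],m["fy"],m["cx"],m["cy"],np.round(m["extrinsics"],3).tolist())
s=sensors.sense(); print(s["t"],s["tcp_pos"],s["tool_rot"],s["finger_gap"])
E
```

```text
pics
scene 529.275699819266 529.275699819266 308.10267748252744 240.09812813334295 [[-0.775, 0.631, 0.019, 0.433], [0.469, 0.595, -0.653, -0.23], [-0.423, -0.497, -0.757, 1.47], [0.0, 0.0, 0.0, 1.0]]
top 561.1702174735831 561.1702174735831 313.73997535294757 238.30205545318063 [[-0.028, -1.0, 0.008, 0.022], [-0.998, 0.027, -0.054, 0.572], [0.053, -0.01, -0.999, 1.591], [0.0, 0.0, 0.0, 1.0]]
0.1 [ 0.19405164 -0.59344769  0.23045683] [ 9.87559094e-01  1.57245458e-01  5.32987190e-06 -9.49076541e-04] 1.0001134652362589
```

View pics/top0.png

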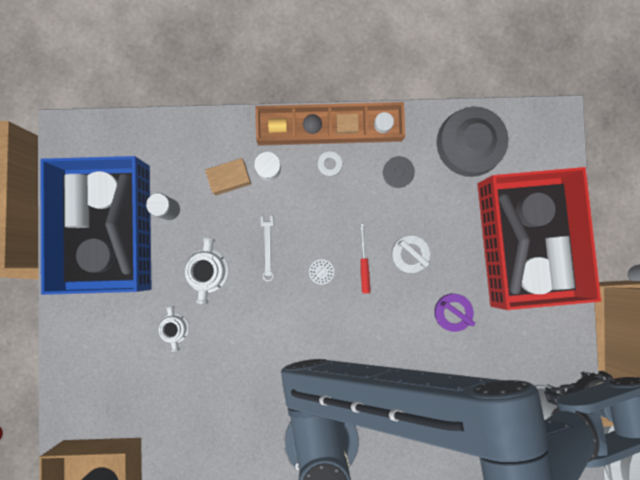

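View pics/scene0.png

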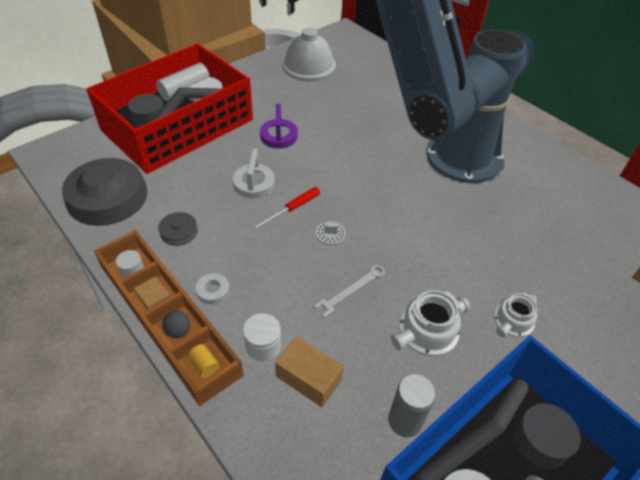

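Top view shows the following:
- **Housing:** large at (205,271), small look-alike at (172,329). The large one fits the given size, to be checked.
- **Disk:** perforated disk at (321,272). The bearing at (330,163) resembles it but has a plain bore.
- **Ring:** grey/white ring at (411,254). The purple look-alike at (454,312) is to be left alone.

Next I'll measure these and check them in one crop.

```bash
cat > h.py <<'E'
import numpy as np,cv2
from station import sensors,cams
def ray(m,uv,z):
    "pixel(s) -> world points on plane z"
    uv=np.atleast_2d(uv).astype(float); E=np.array(m["extrinsics"]); R,t=E[:3,:3],E[:3,3]
    d=np.c_[(uv[:,0]-m["cx"])/m["fx"],(uv[:,1]-m["cy"])/m["fy"],np.ones(len(uv))]@R
    c=-R.T@t
    return c+d*((z-c[2])/d[:,2])[:,None]
def pix(m,p):
    E=np.array(m["extrinsics"]); q=np.atleast_2d(p)@E[:3,:3].T+E[:3,3]
    return np.c_[q[:,0]/q[:,2]*m["fx"]+m["cx"],q[:,1]/q[:,2]*m["fy"]+m["cy"]]
def snap(n,f):
    m=cams.camera_model(n); im=cams.snapshot(n)[...,::-1].copy(); cv2.imwrite("pics/"+f,im); return im,m
E
python3 - <<'E'
from h import *
im=cv2.imread("pics/top0.png"); m=cams.camera_model("top")
g=cv2.cvtColor(im,cv2.COLOR_BGR2GRAY); print("table",g[220:235,285:300].mean())
b=((g>175)).astype(np.uint8)
for nm,(x,y,w,h) in dict(big=(178,230,56,80),small=(152,302,42,52),disk=(303,254,38,38),ring=(388,230,46,48)).items():
    s=b[y:y+h,x:x+w]; c=max(cv2.findContours(s,cv2.RETR_EXTERNAL,cv2.CHAIN_APPROX_NONE)[0],key=cv2.contourArea)+[x,y]
    (cx,cy),r=cv2.minEnclosingCircle(c); rc=cv2.minAreaRect(c)
    print(nm,(cx,cy),r,"area",cv2.contourArea(c),rc)
    z=dict(big=.028,small=.02,disk=.007,ring=.02)[nm]; print("  world",ray(m,(cx,cy),z)[0],"diam",2*r*(1.59-z)/561)
crops=[cv2.resize(im[y:y+84,x:x+84],(390,290) if 0 else (380,380),interpolation=cv2.INTER_CUBIC)[:290] for x,y in((165,228),(280,230),(370,214),(412,270))]
cv2.imwrite("pics/crop.png",np.vstack([np.hstack(crops[:2]),np.hstack(crops[2:])]))
E
```

```text
table 163.86666666666667
big (203.0, 278.3431396484375) 25.83176040649414 area 1206.0 ((204.9748992919922, 275.99066162109375), (47.61227035522461, 37.9913330078125), 65.37643432617188)
  world [0.46660914 0.32197509 0.028     ] diam 0.1438474501067517
small (171.5, 334.0) 17.356653213500977 area 550.5 ((172.79022216796875, 332.414794921875), (31.958219528198242, 25.780006408691406), 51.8427734375)
  world [0.31228145 0.41494992 0.02      ] diam 0.09714775595435485
disk (321.20269775390625, 271.4459533691406) 13.28174877166748 area 510.0 ((321.0, 271.5), (25.0, 26.0), 90.0)
  world [ 0.47659086 -0.01285309  0.007     ] diam 0.07495546632994518
ring (411.35345458984375, 254.1892852783203) 19.603858947753906 area 1087.0 ((411.0, 253.5), (37.0, 38.0), 90.0)
  world [ 0.51862026 -0.27122872  0.02      ] diam 0.10972569892325716
```

View pics/crop.png

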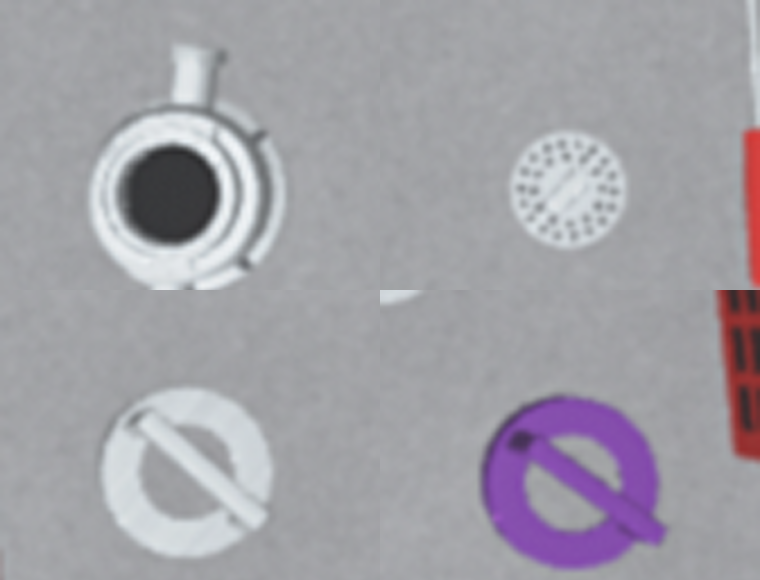

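The crop shows:
- **Housing:** the large one, its dark hole centred near (203,271) and stubs roughly along the image vertical.
- **Disk:** tab at about 45° in the image, rising to the right.
- **Ring:** white, with its bar falling to the right. The purple ring is avoided.

I'll move over the disk now.

Call:
move_arm([
  {"dx": 0.404, "dy": 0.829, "rz": 0.139},
  {"dx": 0.404, "dy": 0.829, "rz": 0.139},
  {"dx": 0.404, "dy": 0.829, "rz": 0.139},
  {"dx": 0.404, "dy": 0.829, "rz": 0.139},
  {"dx": 0.404, "dy": 0.829, "rz": 0.139},
  {"dx": 0.404, "dy": 0.829, "rz": 0.139},
  {"dx": 0.404, "dy": 0.829, "rz": 0.139},
  {"dx": 0.404, "dy": 0.829, "rz": 0.139},
  {"dx": 0.404, "dy": 0.829, "rz": 0.139},
  {"dx": 0.404, "dy": 0.829, "rz": 0.139},
], claw=100)

```text
schema error: expected keys dx, dy, dz, rx, ry, rz
```

Call:
move_arm([
  {"dx": 0.404, "dy": 0.829, "rz": 0.139},
  {"dx": 0.404, "dy": 0.829, "rz": 0.139},
  {"dx": 0.404, "dy": 0.829, "rz": 0.139},
  {"dx": 0.404, "dy": 0.829, "rz": 0.139},
  {"dx": 0.404, "dy": 0.829, "rz": 0.139},
  {"dx": 0.404, "dy": 0.829, "rz": 0.139},
  {"dx": 0.404, "dy": 0.829, "rz": 0.139},
  {"dx": 0.404, "dy": 0.829, "rz": 0.139},
  {"dx": 0.404, "dy": 0.829, "rz": 0.139},
  {"dx": 0.404, "dy": 0.829, "rz": 0.139},
])

```text
schema error: expected keys dx, dy, dz, rx, ry, rz
```

Call:
move_arm([
  {"dx": 0.404, "dy": 0.829, "rz": 0.139},
  {"dx": 0.404, "dy": 0.829, "rz": 0.139},
  {"dx": 0.404, "dy": 0.829, "rz": 0.139},
  {"dx": 0.404, "dy": 0.829, "rz": 0.139},
  {"dx": 0.404, "dy": 0.829, "rz": 0.139},
  {"dx": 0.404, "dy": 0.829, "rz": 0.139},
  {"dx": 0.404, "dy": 0.829, "rz": 0.139},
  {"dx": 0.404, "dy": 0.829, "rz": 0.139},
  {},
  {},
])

```text
schema error: expected keys dx, dy, dz, rx, ry, rz
```

```bash
python3 - <<'E'
from h import *
s=sensors.sense(); print(s["t"],s["tcp_pos"],s["tool_rot"],s["q"])
im,m=snap("wrist","w1.png"); E=np.array(m["extrinsics"]); print("cam",-E[:3,:3].T@E[:3,3], E[2,:3])
print(pix(m,[[.4766,-.0129,.0075]]),m["fx"])
s=sensors.sense(); x=s["tcp_pos"]; print(pix(m,[x]))
im,m=snap("top","t1.png")
g=cv2.cvtColor(im,cv2.COLOR_BGR2GRAY)
# housing hole: dark blob
b=(g[250:292,185:225]<90).astype(np.uint8)
c=max(cv2.findContours(b,0,1)[0],key=cv2.contourArea)+[185,250]; e=cv2.fitEllipse(c); print("hole",e,ray(m,e[0],.076))
E
```

```text
0.1 [ 0.19405164 -0.59344769  0.23045683] [ 9.87559094e-01  1.57245458e-01  5.32987190e-06 -9.49076541e-04] [-1.43348124e+00  5.28340702e-01  1.43375721e+00 -3.07140866e-05
  1.18139272e+00 -1.78474949e-01]
cam [ 0.26299058 -0.57152789  0.3720531 ] [-0.27065421 -0.08672132 -0.95876259]
[[-508.98280258 -590.00058304]] 432.53691200618965
[[316.15417088 316.60063804]]
hole ((202.4186553955078, 270.48333740234375), (19.38751983642578, 19.919872283935547), 6.2527031898498535) [[0.48873548 0.31412614 0.076     ]]
```

View pics/w1.png

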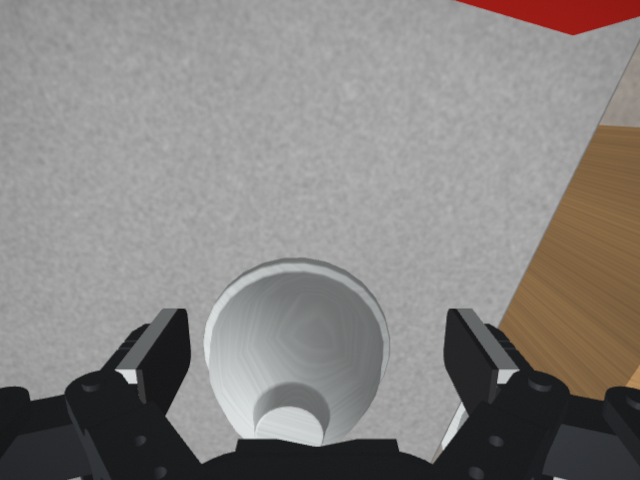

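The moves were refused because every row needs all six keys. The wrist picture shows only the start position: a funnel near (295,345) between the fingers.

Call:
move_arm([
  {"dx": 0.404, "dy": 0.829, "dz": 0, "rx": 0, "ry": 0, "rz": 0.139},
  {"dx": 0.404, "dy": 0.829, "dz": 0, "rx": 0, "ry": 0, "rz": 0.139},
  {"dx": 0.404, "dy": 0.829, "dz": 0, "rx": 0, "ry": 0, "rz": 0.139},
  {"dx": 0.404, "dy": 0.829, "dz": 0, "rx": 0, "ry": 0, "rz": 0.139},
  {"dx": 0.404, "dy": 0.829, "dz": 0, "rx": 0, "ry": 0, "rz": 0.139},
  {"dx": 0.404, "dy": 0.829, "dz": 0, "rx": 0, "ry": 0, "rz": 0.139},
  {"dx": 0.404, "dy": 0.829, "dz": 0, "rx": 0, "ry": 0, "rz": 0.139},
  {"dx": 0.404, "dy": 0.829, "dz": 0, "rx": 0, "ry": 0, "rz": 0.139},
  {"dx": 0.404, "dy": 0.829, "dz": 0, "rx": 0, "ry": 0, "rz": 0.139},
  {"dx": 0.404, "dy": 0.829, "dz": 0, "rx": 0, "ry": 0, "rz": 0.139},
], claw=100)

```text
t: 1.45
tcp_pos: [0.2955, -0.3859, 0.2313]
tool_rot: [0.866, 0.5, 0.0, -0.0]
force: [0.6, -0.3, 0.6]
finger_gap: 0.996
gripper_force: 0.0
```

Call:
move_arm([
  {"dx": 0.404, "dy": 0.829, "dz": 0, "rx": 0, "ry": 0, "rz": 0.139},
  {"dx": 0.404, "dy": 0.829, "dz": 0, "rx": 0, "ry": 0, "rz": 0.139},
  {"dx": 0.404, "dy": 0.829, "dz": 0, "rx": 0, "ry": 0, "rz": 0.139},
  {"dx": 0.404, "dy": 0.829, "dz": 0, "rx": 0, "ry": 0, "rz": 0.139},
  {"dx": 0.404, "dy": 0.829, "dz": 0, "rx": 0, "ry": 0, "rz": 0.139},
  {"dx": 0.404, "dy": 0.829, "dz": 0, "rx": 0, "ry": 0, "rz": 0.139},
  {"dx": 0.404, "dy": 0.829, "dz": 0, "rx": 0, "ry": 0, "rz": 0.139},
  {"dx": 0.404, "dy": 0.829, "dz": 0, "rx": 0, "ry": 0, "rz": 0.139},
  {"dx": 0.404, "dy": 0.829, "dz": 0, "rx": 0, "ry": 0, "rz": 0.139},
  {"dx": 0.404, "dy": 0.829, "dz": 0, "rx": 0, "ry": 0, "rz": 0.139},
])

```text
t: 2.7
tcp_pos: [0.3964, -0.1785, 0.2313]
tool_rot: [0.631, 0.775, 0.0, 0.0]
force: [0.4, -0.7, 0.0]
finger_gap: 1.0
gripper_force: 0.0
```

Call:
move_arm([
  {"dx": 0.404, "dy": 0.829, "dz": 0, "rx": 0, "ry": 0, "rz": 0.139},
  {"dx": 0.404, "dy": 0.829, "dz": 0, "rx": 0, "ry": 0, "rz": 0.139},
  {"dx": 0.404, "dy": 0.829, "dz": 0, "rx": 0, "ry": 0, "rz": 0.139},
  {"dx": 0.404, "dy": 0.829, "dz": 0, "rx": 0, "ry": 0, "rz": 0.139},
  {"dx": 0.404, "dy": 0.829, "dz": 0, "rx": 0, "ry": 0, "rz": 0.139},
  {"dx": 0.404, "dy": 0.829, "dz": 0, "rx": 0, "ry": 0, "rz": 0.139},
  {"dx": 0.404, "dy": 0.829, "dz": 0, "rx": 0, "ry": 0, "rz": 0.139},
  {"dx": 0.404, "dy": 0.829, "dz": 0, "rx": 0, "ry": 0, "rz": 0.139},
  {"dx": 0, "dy": 0, "dz": 0, "rx": 0, "ry": 0, "rz": 0},
  {"dx": 0, "dy": 0, "dz": 0, "rx": 0, "ry": 0, "rz": 0},
])

```text
t: 3.95
tcp_pos: [0.4766, -0.0138, 0.2312]
tool_rot: [0.384, 0.923, -0.0, -0.0]
force: [0.1, 0.2, -0.4]
finger_gap: 0.999
gripper_force: 0.0
```

```bash
python3 - <<'E'
from h import *
s=sensors.sense(); print(s["t"],s["tcp_pos"],s["tool_rot"],s["q"])
im,m=snap("wrist","w2.png"); E=np.array(m["extrinsics"]); print("cam",-E[:3,:3].T@E[:3,3], E[2,:3])
print(pix(m,[[.4766,-.0129,.0075]]))
E
```

```text
3.95 [ 0.47655422 -0.01383137  0.2312302 ] [ 3.83823508e-01  9.23406428e-01 -2.19538199e-04 -1.87026605e-04] [-2.63748552e-01  3.29430309e-01  1.79370801e+00 -4.54247837e-04
  1.01888227e+00 -1.04643978e+00]
cam [0.4263605  0.03705264 0.37283262] [ 0.19759922 -0.2019057  -0.95926463]
[[318.19815599 194.76011193]]
```

View pics/w2.png

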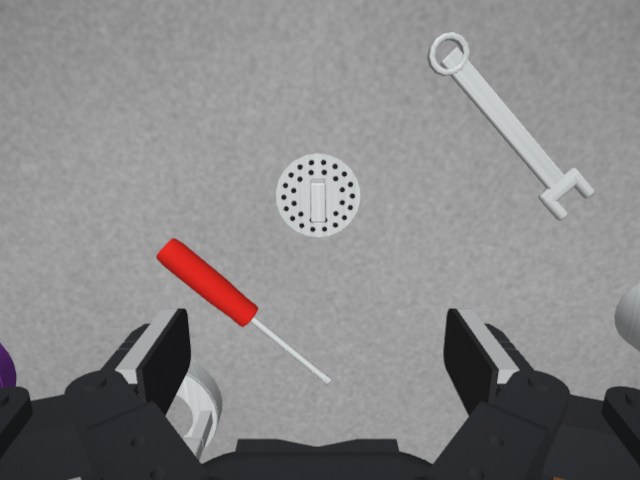

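The wrist view shows the disk at (318,195) with its tab upright in the image, so the yaw already suits. The screwdriver and wrench are clear of the fingers' path.

```bash
python3 - <<'E'
from h import *
im=cv2.imread("pics/w2.png"); m=cams.camera_model("wrist"); s=sensors.sense()
g=cv2.cvtColor(im,cv2.COLOR_BGR2GRAY)[145:245,268:368]
b=(cv2.medianBlur(g,3)>180).astype(np.uint8)
c=max(cv2.findContours(b,0,1)[0],key=cv2.contourArea); c=cv2.convexHull(c)+[268,145]; e=cv2.fitEllipse(c)
print(e); P=ray(m,c.reshape(-1,2),.0075)[:,:2]; (x,y),r=cv2.minEnclosingCircle(P.astype(np.float32)); print("disk",x,y,2*r, ray(m,e[0],.0075))
print("d",x-s["tcp_pos"][0],y-s["tcp_pos"][1])
t=ray(m,[[318,181],[318,221]],.0355); d=t[1]-t[0]; print("tab ang",np.degrees(np.arctan2(d[1],d[0])),t.mean(0))
# vertical tab top edges by column gradient
print(im[185:215:10,300:336,1].tolist())
E
```

```text
((317.5209045410156, 194.84156799316406), (83.18440246582031, 84.22119903564453), 92.67367553710938)
disk 0.476775586605072 -0.014369339682161808 0.07283066213130951 [[ 0.47623674 -0.01360427  0.0075    ]]
d 0.0002494461533136816 -0.00028494744420918053
tab ang -45.17054003585267 [ 0.47633205 -0.01314297  0.0355    ]
[[200, 203, 204, 201, 202, 201, 204, 205, 201, 198, 186, 201, 214, 214, 211, 212, 214, 216, 216, 214, 209, 207, 208, 206, 189, 169, 191, 202, 205, 203, 204, 203, 202, 202, 203, 204], [198, 200, 205, 203, 202, 202, 203, 207, 203, 197, 176, 190, 208, 209, 205, 207, 209, 211, 213, 210, 206, 204, 204, 205, 192, 173, 191, 202, 205, 203, 204, 203, 202, 203, 204, 205], [197, 199, 203, 202, 203, 203, 202, 206, 203, 199, 168, 184, 206, 207, 204, 205, 207, 209, 213, 210, 207, 204, 204, 205, 186, 154, 188, 202, 207, 203, 202, 202, 202, 202, 205, 206]]
```

Call:
move_arm([
  {"dx": 0, "dy": 0, "dz": -1, "rx": 0, "ry": 0, "rz": 0},
  {"dx": 0, "dy": 0, "dz": -1, "rx": 0, "ry": 0, "rz": 0},
  {"dx": 0, "dy": 0, "dz": -1, "rx": 0, "ry": 0, "rz": 0},
  {"dx": 0, "dy": 0, "dz": -1, "rx": 0, "ry": 0, "rz": 0},
  {"dx": 0, "dy": 0, "dz": -1, "rx": 0, "ry": 0, "rz": 0},
  {"dx": 0, "dy": 0, "dz": -1, "rx": 0, "ry": 0, "rz": 0},
  {"dx": 0, "dy": 0, "dz": -1, "rx": 0, "ry": 0, "rz": 0},
  {"dx": 0, "dy": 0, "dz": -1, "rx": 0, "ry": 0, "rz": 0},
  {"dx": 0, "dy": 0, "dz": -0.6, "rx": 0, "ry": 0, "rz": 0},
  {"dx": 0, "dy": 0, "dz": -0.2, "rx": 0, "ry": 0, "rz": 0},
])

```text
t: 5.25
tcp_pos: [0.4766, -0.0142, 0.0107]
tool_rot: [0.384, 0.923, -0.0, -0.001]
force: [0.8, -0.2, 0.4]
finger_gap: 0.999
gripper_force: 0.0
```

Call:
move_arm([
  {"dx": 0, "dy": 0, "dz": 0, "rx": 0, "ry": 0, "rz": 0},
  {"dx": 0, "dy": 0, "dz": 0, "rx": 0, "ry": 0, "rz": 0},
  {"dx": 0, "dy": 0, "dz": 0, "rx": 0, "ry": 0, "rz": 0},
  {"dx": 0, "dy": 0, "dz": 0, "rx": 0, "ry": 0, "rz": 0},
  {"dx": 0, "dy": 0, "dz": 0, "rx": 0, "ry": 0, "rz": 0},
  {"dx": 0, "dy": 0, "dz": 0, "rx": 0, "ry": 0, "rz": 0},
  {"dx": 0, "dy": 0, "dz": 0, "rx": 0, "ry": 0, "rz": 0},
  {"dx": 0, "dy": 0, "dz": 0, "rx": 0, "ry": 0, "rz": 0},
  {"dx": 0, "dy": 0, "dz": 0, "rx": 0, "ry": 0, "rz": 0},
  {"dx": 0, "dy": 0, "dz": 0, "rx": 0, "ry": 0, "rz": 0},
], claw=0, newtons=50)

```text
t: 6.5
tcp_pos: [0.4773, -0.0138, 0.0119]
tool_rot: [0.384, 0.923, 0.0, 0.001]
force: [-0.1, 1.5, 5.8]
finger_gap: 0.131
gripper_force: 50.1
```

Call:
move_arm([
  {"dx": 0, "dy": 0, "dz": 0.5, "rx": 0, "ry": 0, "rz": 0},
  {"dx": 0, "dy": 0, "dz": 1, "rx": 0, "ry": 0, "rz": 0},
  {"dx": 0, "dy": 0, "dz": 1, "rx": 0, "ry": 0, "rz": 0},
  {"dx": 0, "dy": 0, "dz": 1, "rx": 0, "ry": 0, "rz": 0},
  {"dx": 0.15, "dy": 0.8, "dz": 1, "rx": 0, "ry": 0, "rz": 0},
  {"dx": 0.15, "dy": 0.8, "dz": 1, "rx": 0, "ry": 0, "rz": 0},
  {"dx": 0.15, "dy": 0.8, "dz": 1, "rx": 0, "ry": 0, "rz": 0},
  {"dx": 0.15, "dy": 0.8, "dz": 1, "rx": 0, "ry": 0, "rz": 0},
  {"dx": 0.15, "dy": 0.8, "dz": 0, "rx": 0, "ry": 0, "rz": 0},
  {"dx": 0.15, "dy": 0.8, "dz": 0, "rx": 0, "ry": 0, "rz": 0},
])

```text
t: 7.75
tcp_pos: [0.499, 0.1069, 0.1997]
tool_rot: [0.384, 0.923, 0.0, 0.0]
force: [-0.0, -0.1, -1.9]
finger_gap: 0.129
gripper_force: 49.2
```

Call:
move_arm([
  {"dx": 0.15, "dy": 0.8, "dz": 0, "rx": 0, "ry": 0, "rz": 0},
  {"dx": 0.15, "dy": 0.8, "dz": 0, "rx": 0, "ry": 0, "rz": 0},
  {"dx": 0.15, "dy": 0.8, "dz": 0, "rx": 0, "ry": 0, "rz": 0},
  {"dx": 0.15, "dy": 0.8, "dz": 0, "rx": 0, "ry": 0, "rz": 0},
  {"dx": 0.15, "dy": 0.8, "dz": 0, "rx": 0, "ry": 0, "rz": 0},
  {"dx": 0.15, "dy": 0.8, "dz": 0, "rx": 0, "ry": 0, "rz": 0},
  {"dx": 0.15, "dy": 0.8, "dz": 0, "rx": 0, "ry": 0, "rz": 0},
  {"dx": 0.15, "dy": 0.8, "dz": 0, "rx": 0, "ry": 0, "rz": 0},
  {"dx": 0, "dy": 0, "dz": 0, "rx": 0, "ry": 0, "rz": 0},
  {"dx": 0, "dy": 0, "dz": 0, "rx": 0, "ry": 0, "rz": 0},
])

```text
t: 9.0
tcp_pos: [0.5291, 0.2661, 0.1986]
tool_rot: [0.384, 0.923, -0.0, -0.0]
force: [-0.2, 0.6, -1.1]
finger_gap: 0.131
gripper_force: 49.2
```

```bash
python3 - <<'E'
from h import *
s=sensors.sense(); print(s["t"],s["tcp_pos"],s["tool_rot"],s["q"])
im,m=snap("wrist","w3.png"); np.save("m3.npy",m,allow_pickle=True)
print(pix(m,[[.4887,.3141,.076],[.4887,.3141,.084],s["tcp_pos"]]))
E
```

```text
9.0 [0.52912699 0.26610588 0.19858439] [ 3.83707102e-01  9.23454720e-01 -4.34862408e-04 -2.23866649e-04] [ 2.77653771e-01  5.22645056e-01  1.54986766e+00 -4.58705729e-04
  1.06997160e+00 -5.05307334e-01]
[[326.13470057 124.19973899]
 [326.38756996 124.68582043]
 [316.90612665 315.00647398]]
```

View pics/w3.png

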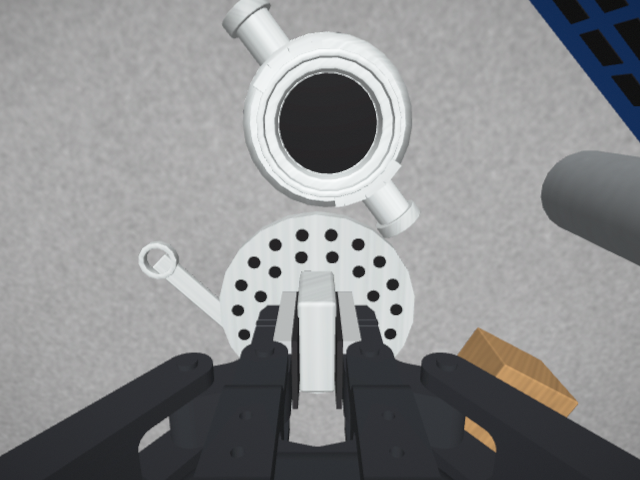

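The mouth is at about (328,123), with the stubs at about (248,15) and (397,215). The held disk is visible flat, its far arc at about (318,213). Next I'll measure the mouth and disk offsets in this same view.

```bash
cat >> h.py <<'E'
from scipy.optimize import least_squares
def circ(P):
    f=lambda p:np.hypot(P[:,0]-p[0],P[:,1]-p[1])-p[2]
    r=least_squares(f,[*P.mean(0)[:2],.035],loss="soft_l1",f_scale=3e-4); return r.x,np.sqrt(np.mean(f(r.x)**2))
def radial(g,c,r0,r1,th,sign=0):
    "strongest radial gradient pixel per angle, subpixel; sign +1 = dark->bright going out"
    g=cv2.GaussianBlur(g,(0,0),1).astype(np.float32); r=np.arange(r0,r1,.25); out=[]
    for t in th:
        x=(c[0]+r*np.cos(t)).astype(np.float32)[None]; y=(c[1]+r*np.sin(t)).astype(np.float32)[None]
        d=np.gradient(cv2.remap(g,x,y,cv2.INTER_LINEAR)[0]); k=np.argmax(abs(d) if sign==0 else sign*d)
        out.append((x[0,k],y[0,k]))
    return np.array(out)
E
python3 - <<'E'
from h import *
im=cv2.imread("pics/w3.png"); m=np.load("m3.npy",allow_pickle=True).item(); s=sensors.sense(); T=s["tcp_pos"]
g=cv2.cvtColor(im,cv2.COLOR_BGR2GRAY)
th=np.linspace(0,2*np.pi,120,endpoint=False)
p=radial(g,(328,123),38,58,th,1)
for z in(.076,.072): print("hole",z,*circ(ray(m,p,z)[:,:2]))
# halves
for nm,sel in(("far",np.sin(th)<-.3),("near",np.sin(th)>.3)): print(nm,*circ(ray(m,p[sel],.076)[:,:2]))
print("radial profile up/down/left/right")
for t in(0,90,180,270):
    r=np.arange(44,90,1.5);print(t,[int(g[int(round(123+q*np.sin(np.radians(t)))),int(round(328+q*np.cos(np.radians(t))))]) for q in r if 0<=123+q*np.sin(np.radians(t))<480])
# disk: arc
td=np.radians(np.r_[190:350:2]); pd=radial(g,(317,307),80,108,td,-1)
for z in(-.0044,-.0119): print("disk",z,*circ(ray(m,pd,T[2]+z)[:,:2]))
print(T)
b=(g>178).astype(np.uint8); 
E
```

```text
hole 0.076 [0.48940368 0.31453289 0.02865462] 0.0006231948329430046
hole 0.072 [0.48956204 0.31449538 0.02908831] 0.0006327183542232359
far [0.48925552 0.31470257 0.02849568] 0.0007926351918463239
near [0.48954763 0.31440359 0.02852454] 0.00012373346897335765
radial profile up/down/left/right
0 [40, 39, 39, 84, 147, 124, 121, 161, 234, 237, 236, 235, 232, 181, 138, 158, 237, 234, 232, 222, 239, 240, 216, 182, 160, 138, 129, 164, 172, 170, 170]
90 [39, 38, 40, 38, 117, 197, 216, 219, 235, 247, 243, 242, 242, 241, 234, 217, 242, 249, 237, 204, 223, 237, 221, 128, 127, 125, 137, 176, 176, 177, 185]
180 [41, 41, 41, 40, 168, 119, 131, 184, 235, 238, 238, 239, 240, 129, 157, 227, 232, 230, 227, 234, 240, 239, 239, 234, 194, 178, 171, 162, 165, 173, 175]
270 [44, 44, 42, 44, 99, 146, 116, 166, 218, 227, 234, 237, 238, 238, 227, 137, 187, 220, 236, 249, 244, 234, 240, 239, 239, 238, 241, 237, 232, 229, 223]
disk -0.0044 [0.52862946 0.26638528 0.03573187] 0.0015239849808153987
disk -0.0119 [0.53119046 0.26377396 0.03757439] 0.001604655572123805
[0.52914633 0.26579398 0.19862074]
```

```bash
cat >> h.py <<'E'
def fitc(g,m,c,z,r,sign,th,w=5,it=4):
    "refine centre of horizontal circle radius r at height z: search +-w px around prediction"
    gb=cv2.GaussianBlur(g,(0,0),.8).astype(np.float32); c=np.array(c,float)
    for _ in range(it):
        A=pix(m,np.c_[c[0]+r*np.cos(th),c[1]+r*np.sin(th),np.full(len(th),z)])
        B=pix(m,np.c_[c[0]+(r+.001)*np.cos(th),c[1]+(r+.001)*np.sin(th),np.full(len(th),z)])
        u=(B-A)/np.linalg.norm(B-A,axis=1,keepdims=True); k=np.arange(-w,w+.01,.2)
        S=A[:,None]+u[:,None]*k[None,:,None]
        v=cv2.remap(gb,S[...,0].astype(np.float32),S[...,1].astype(np.float32),cv2.INTER_LINEAR)
        d=sign*np.gradient(v,axis=1); j=d.argmax(1); ok=d.max(1)>1.5
        P=ray(m,S[np.arange(len(th)),j][ok],z)[:,:2]; x,e=circ(P); c=x[:2]
    return x,e,ok.sum()
E
python3 - <<'E'
from h import *
im=cv2.imread("pics/w3.png"); m=np.load("m3.npy",allow_pickle=True).item(); T=sensors.sense()["tcp_pos"]
g=cv2.cvtColor(im,cv2.COLOR_BGR2GRAY); th=np.linspace(0,2*np.pi,180,endpoint=False)
for nm,z,r,sg in(("ledge",.076,.032,1),("mouth",.084,.038,-1),("mouth",.084,.038,1),("neck",.084,.042,-1)):
    print(nm,sg,*fitc(g,m,(.489,.3145),z,r,sg,th,4))
# disk far half: direction image-up = (-,+) = 135deg
td=np.radians(np.r_[60:210:2])
for z in(-.0044,-.0119): print("disk",z,*fitc(g,m,T[:2],T[2]+z,.0365,-1,td,6))
print(T)
o=cv2.resize(im[0:240,210:450],(600,600),interpolation=cv2.INTER_CUBIC); cv2.imwrite("pics/c3.png",o)
E
```

```text
ledge 1 [0.48831908 0.31594828 0.03031071] 0.0008409727399292645 180
mouth -1 [0.49003757 0.31439672 0.03664176] 0.0013717362873497266 180
mouth 1 [0.48995023 0.31453791 0.03788412] 0.00016365571130254363 180
neck -1 [0.48821074 0.31457595 0.04416385] 0.0010386602652963295 98
disk -0.0044 [0.52891824 0.26614101 0.03592505] 0.0005832477507673559 75
disk -0.0119 [0.53149496 0.26352862 0.0377537 ] 0.00015139474452214268 75
[0.52914633 0.26579398 0.19862074]
```

View pics/c3.png

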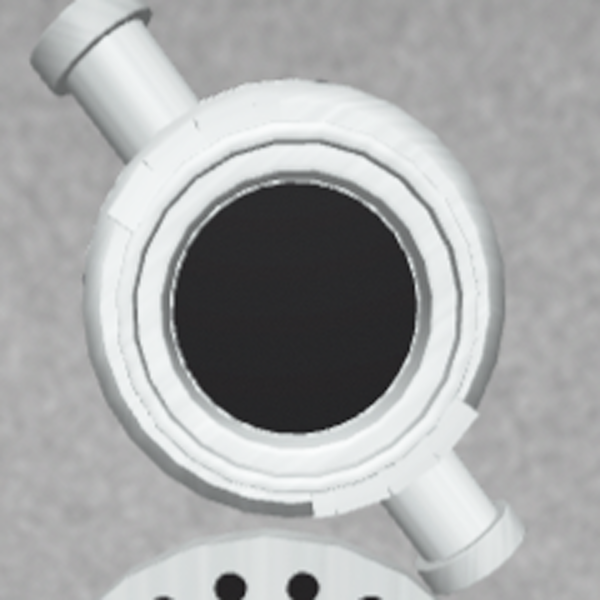

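The crop shows the mouth's dark edge line as a clean circle around crop (297,305). The fit gives a 37.9 mm radius with 0.16 mm residual, so this is the right housing. I'll refit the pre-grasp disk with the same method for the in-hand offset.

```bash
python3 - <<'E'
from h import *
from scipy.spatial.transform import Rotation as R
# rebuild wrist model for w2 from constant tool->camera transform
m3=np.load("m3.npy",allow_pickle=True).item(); s=sensors.sense()
def Tt(p,q): M=np.eye(4);M[:3,:3]=R.from_quat(q).as_matrix();M[:3,3]=p;return M
C=np.array(m3["extrinsics"])@Tt([.52912699,.26610588,.19858439],[.383707102,.92345472,-4.34862408e-4,-2.23866649e-4])
m2=dict(m3); m2["extrinsics"]=C@np.linalg.inv(Tt([.47655422,-.01383137,.2312302],[.383823508,.923406428,-2.19538199e-4,-1.87026605e-4]))
E=m2["extrinsics"]; print("cam check",-E[:3,:3].T@E[:3,3])
g=cv2.cvtColor(cv2.imread("pics/w2.png"),cv2.COLOR_BGR2GRAY); th=np.linspace(0,2*np.pi,180,endpoint=False)
for z in(.0075,0,.004): print(z,*fitc(g,m2,(.4766,-.0138),z,.0365,-1,th,5))
# stub line in w3: cap end pixels (crop/2.5+210)
q=np.array([[95,35],[475,550]])/2.5+[210,0]
for z in(.028,.045): 
    a=ray(m3,q,z); d=a[0]-a[1]; print("stub",a[:,:2].round(4).tolist(),a.mean(0)[:2],np.degrees(np.arctan2(d[1],d[0])),np.linalg.norm(d))
E
```

```text
cam check [0.42637714 0.03703471 0.3728384 ]
0.0075 [ 0.47700276 -0.01414413  0.03613939] 0.00022879998269621096 180
0 [ 0.47801502 -0.01519358  0.03686389] 0.00023385828925250794 180
0.004 [ 0.47748464 -0.01459978  0.03648181] 0.0002212375851394267 180
stub [[0.4047, 0.3268], [0.5784, 0.3037]] [0.49156725 0.3152008 ] 172.42423370543415 0.1752247733300832
stub [[0.4088, 0.3262], [0.573, 0.3044]] [0.49088128 0.31529941] 172.42423370543412 0.16568294295299066
```

Call:
move_arm([
  {"dx": -0.39, "dy": 0.49, "dz": -0.5, "rx": 0, "ry": 0, "rz": 0},
  {"dx": -0.39, "dy": 0.49, "dz": -0.5, "rx": 0, "ry": 0, "rz": 0},
  {"dx": -0.39, "dy": 0.49, "dz": -0.5, "rx": 0, "ry": 0, "rz": 0},
  {"dx": -0.396, "dy": 0.494, "dz": -0.5, "rx": 0, "ry": 0, "rz": 0},
  {"dx": 0, "dy": 0, "dz": -0.6, "rx": 0, "ry": 0, "rz": 0},
  {"dx": 0, "dy": 0, "dz": -0.6, "rx": 0, "ry": 0, "rz": 0},
  {"dx": 0, "dy": 0, "dz": -0.4, "rx": 0, "ry": 0, "rz": 0},
  {"dx": 0, "dy": 0, "dz": 0, "rx": 0, "ry": 0, "rz": 0},
  {"dx": 0, "dy": 0, "dz": 0, "rx": 0, "ry": 0, "rz": 0},
  {"dx": 0, "dy": 0, "dz": 0, "rx": 0, "ry": 0, "rz": 0},
])

```text
t: 10.3
tcp_pos: [0.4909, 0.3154, 0.1094]
tool_rot: [0.384, 0.923, 0.0, 0.001]
force: [0.7, -0.3, -0.4]
finger_gap: 0.127
gripper_force: 49.2
```

```bash
python3 - <<'E'
from h import *
s=sensors.sense(); T=s["tcp_pos"]; print(s["t"],T,s["force"]); print("to go (mm)",(np.array([.49,.3149])-T[:2])*1000, "bottom above rim",T[2]-.0119-.084)
E
```

```text
10.3 [0.49086022 0.31537296 0.10942375] [ 0.72888247 -0.28526641 -0.3925521 ]
to go (mm) [-0.86021857 -0.4729558 ] bottom above rim 0.01352374983402034
```

Call:
move_arm([
  {"dx": -0.03, "dy": -0.01, "dz": -0.12, "rx": 0, "ry": 0, "rz": 0},
  {"dx": 0, "dy": 0, "dz": -0.12, "rx": 0, "ry": 0, "rz": 0},
  {"dx": 0, "dy": 0, "dz": -0.12, "rx": 0, "ry": 0, "rz": 0},
  {"dx": 0, "dy": 0, "dz": -0.12, "rx": 0, "ry": 0, "rz": 0},
  {"dx": 0, "dy": 0, "dz": -0.05, "rx": 0, "ry": 0, "rz": 0},
  {"dx": 0, "dy": 0, "dz": -0.05, "rx": 0, "ry": 0, "rz": 0},
  {"dx": 0, "dy": 0, "dz": -0.05, "rx": 0, "ry": 0, "rz": 0},
  {"dx": 0, "dy": 0, "dz": -0.05, "rx": 0, "ry": 0, "rz": 0},
  {"dx": 0, "dy": 0, "dz": -0.03, "rx": 0, "ry": 0, "rz": 0},
  {"dx": 0, "dy": 0, "dz": -0.03, "rx": 0, "ry": 0, "rz": 0},
])

```text
t: 11.55
tcp_pos: [0.4896, 0.3151, 0.0903]
tool_rot: [0.384, 0.923, 0.0, 0.0]
force: [0.2, -0.5, -0.9]
finger_gap: 0.126
gripper_force: 49.2
```

Call:
move_arm([
  {"dx": 0, "dy": 0, "dz": -0.03, "rx": 0, "ry": 0, "rz": 0},
  {"dx": 0, "dy": 0, "dz": -0.03, "rx": 0, "ry": 0, "rz": 0},
  {"dx": 0, "dy": 0, "dz": -0.03, "rx": 0, "ry": 0, "rz": 0},
  {"dx": 0, "dy": 0, "dz": 0, "rx": 0, "ry": 0, "rz": 0},
  {"dx": 0, "dy": 0, "dz": 0, "rx": 0, "ry": 0, "rz": 0},
  {"dx": 0, "dy": 0, "dz": 0, "rx": 0, "ry": 0, "rz": 0},
  {"dx": 0, "dy": 0, "dz": 0, "rx": 0, "ry": 0, "rz": 0},
  {"dx": 0, "dy": 0, "dz": 0, "rx": 0, "ry": 0, "rz": 0},
  {"dx": 0, "dy": 0, "dz": 0, "rx": 0, "ry": 0, "rz": 0},
  {"dx": 0, "dy": 0, "dz": 0, "rx": 0, "ry": 0, "rz": 0},
])

```text
t: 12.8
tcp_pos: [0.4895, 0.3151, 0.0881]
tool_rot: [0.384, 0.923, -0.0, -0.0]
force: [0.0, -0.4, -1.2]
finger_gap: 0.128
gripper_force: 49.3
```

Call:
move_arm([
  {"dx": 0, "dy": 0, "dz": 0, "rx": 0, "ry": 0, "rz": 0},
  {"dx": 0, "dy": 0, "dz": 0, "rx": 0, "ry": 0, "rz": 0},
  {"dx": 0, "dy": 0, "dz": 0, "rx": 0, "ry": 0, "rz": 0},
  {"dx": 0, "dy": 0, "dz": 0, "rx": 0, "ry": 0, "rz": 0},
  {"dx": 0, "dy": 0, "dz": 0, "rx": 0, "ry": 0, "rz": 0},
  {"dx": 0, "dy": 0, "dz": 0.3, "rx": 0, "ry": 0, "rz": 0},
  {"dx": 0, "dy": 0, "dz": 1, "rx": 0, "ry": 0, "rz": 0},
  {"dx": 0, "dy": 0, "dz": 1, "rx": 0, "ry": 0, "rz": 0},
  {"dx": 0, "dy": 0, "dz": 1, "rx": 0, "ry": 0, "rz": 0},
  {"dx": 0, "dy": 0, "dz": 1, "rx": 0, "ry": 0, "rz": 0},
], claw=100)

```text
t: 14.05
tcp_pos: [0.4895, 0.3151, 0.197]
tool_rot: [0.384, 0.923, 0.0, 0.0]
force: [-0.4, 0.0, -0.0]
finger_gap: 1.002
gripper_force: 0.0
```

Call:
move_arm([
  {"dx": 0, "dy": 0, "dz": 0.8, "rx": 0, "ry": 0, "rz": 0},
  {"dx": 0.05, "dy": -1, "dz": 0.5, "rx": 0, "ry": 0, "rz": -0.12},
  {"dx": 0.05, "dy": -1, "dz": 0, "rx": 0, "ry": 0, "rz": -0.12},
  {"dx": 0.05, "dy": -1, "dz": 0, "rx": 0, "ry": 0, "rz": -0.12},
  {"dx": 0.05, "dy": -1, "dz": 0, "rx": 0, "ry": 0, "rz": -0.12},
  {"dx": 0.05, "dy": -1, "dz": 0, "rx": 0, "ry": 0, "rz": -0.12},
  {"dx": 0.05, "dy": -1, "dz": 0, "rx": 0, "ry": 0, "rz": -0.12},
  {"dx": 0.05, "dy": -1, "dz": 0, "rx": 0, "ry": 0, "rz": -0.12},
  {"dx": 0.05, "dy": -1, "dz": 0, "rx": 0, "ry": 0, "rz": -0.12},
  {"dx": 0.05, "dy": -1, "dz": 0, "rx": 0, "ry": 0, "rz": -0.12},
])

```text
t: 15.3
tcp_pos: [0.5008, 0.0893, 0.2287]
tool_rot: [0.627, 0.779, 0.0, 0.0]
force: [0.6, 0.4, -0.1]
finger_gap: 0.999
gripper_force: 0.0
```

```bash
python3 - <<'E'
from h import *
s=sensors.sense(); print(s["t"],s["tcp_pos"],s["tool_rot"])
im,m=snap("top","t4.png")
a=cv2.resize(im[228:312,165:249],(400,400),interpolation=cv2.INTER_CUBIC)
im,m=snap("scene","s4.png"); c=pix(m,[[.49,.3145,.09]])[0].astype(int); x,y=c-50
b=cv2.resize(im[y:y+100,x:x+100],(400,400),interpolation=cv2.INTER_CUBIC); cv2.imwrite("pics/c4.png",np.hstack([a,b]))
E
```

```text
15.3 [0.50081682 0.08929118 0.22865383] [6.27026283e-01 7.78997990e-01 2.51994812e-04 3.30235352e-04]
```

View pics/c4.png

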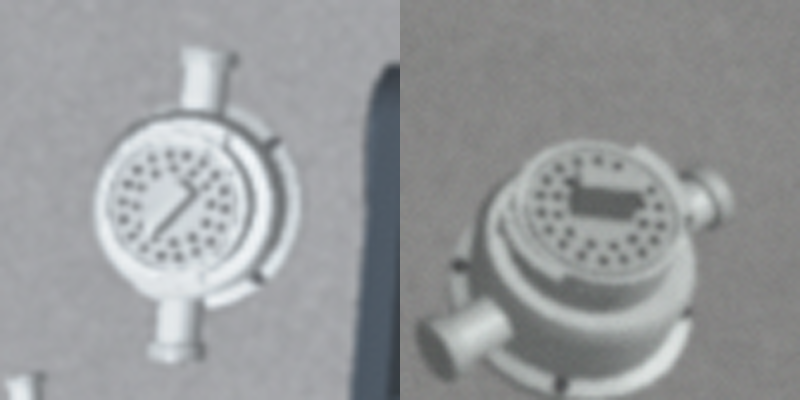

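The disk sits flat and centred in the mouth, tab up. Now to the ring.

Call:
move_arm([
  {"dx": 0.045, "dy": -0.9, "dz": 0, "rx": 0, "ry": 0, "rz": -0.11},
  {"dx": 0.045, "dy": -0.9, "dz": 0, "rx": 0, "ry": 0, "rz": -0.11},
  {"dx": 0.045, "dy": -0.9, "dz": 0, "rx": 0, "ry": 0, "rz": -0.11},
  {"dx": 0.045, "dy": -0.9, "dz": 0, "rx": 0, "ry": 0, "rz": -0.11},
  {"dx": 0.045, "dy": -0.9, "dz": 0, "rx": 0, "ry": 0, "rz": -0.11},
  {"dx": 0.045, "dy": -0.9, "dz": 0, "rx": 0, "ry": 0, "rz": -0.11},
  {"dx": 0.045, "dy": -0.9, "dz": 0, "rx": 0, "ry": 0, "rz": -0.11},
  {"dx": 0.045, "dy": -0.9, "dz": 0, "rx": 0, "ry": 0, "rz": -0.11},
  {"dx": 0.045, "dy": -0.9, "dz": 0, "rx": 0, "ry": 0, "rz": -0.11},
  {"dx": 0.045, "dy": -0.9, "dz": 0, "rx": 0, "ry": 0, "rz": -0.11},
])

```text
t: 16.65
tcp_pos: [0.5123, -0.1347, 0.2284]
tool_rot: [0.822, 0.569, 0.0, 0.0]
force: [-0.1, -0.7, -0.7]
finger_gap: 1.0
gripper_force: 0.0
```

Call:
move_arm([
  {"dx": 0.045, "dy": -0.9, "dz": 0, "rx": 0, "ry": 0, "rz": -0.11},
  {"dx": 0.045, "dy": -0.9, "dz": 0, "rx": 0, "ry": 0, "rz": -0.11},
  {"dx": 0.045, "dy": -0.9, "dz": 0, "rx": 0, "ry": 0, "rz": -0.11},
  {"dx": 0.045, "dy": -0.9, "dz": 0, "rx": 0, "ry": 0, "rz": -0.11},
  {"dx": 0.045, "dy": -0.9, "dz": 0, "rx": 0, "ry": 0, "rz": -0.11},
  {"dx": 0.045, "dy": -0.9, "dz": 0, "rx": 0, "ry": 0, "rz": -0.11},
  {"dx": 0, "dy": 0, "dz": 0, "rx": 0, "ry": 0, "rz": 0},
  {"dx": 0, "dy": 0, "dz": 0, "rx": 0, "ry": 0, "rz": 0},
  {"dx": 0, "dy": 0, "dz": 0, "rx": 0, "ry": 0, "rz": 0},
  {"dx": 0, "dy": 0, "dz": 0, "rx": 0, "ry": 0, "rz": 0},
])

```text
t: 17.9
tcp_pos: [0.5188, -0.2691, 0.2281]
tool_rot: [0.907, 0.42, -0.0, -0.0]
force: [-0.5, -0.2, 0.3]
finger_gap: 0.992
gripper_force: 0.0
```

```bash
python3 - <<'E'
from h import *
s=sensors.sense(); print(s["t"],s["tcp_pos"],s["tool_rot"],s["q"])
im,m=snap("wrist","w5.png"); np.save("m5.npy",m,allow_pickle=True)
print(pix(m,[[.5186,-.2712,.02]]))
E
```

```text
17.9 [ 0.51880138 -0.2691054   0.22814009] [ 9.07360987e-01  4.20352258e-01 -2.09317456e-05 -1.35670771e-04] [-6.69629531e-01  4.76466578e-01  1.54021982e+00  9.40518334e-05
  1.12516736e+00  3.34592219e-02]
[[317.93211898 201.11003482]]
```

View pics/w5.png

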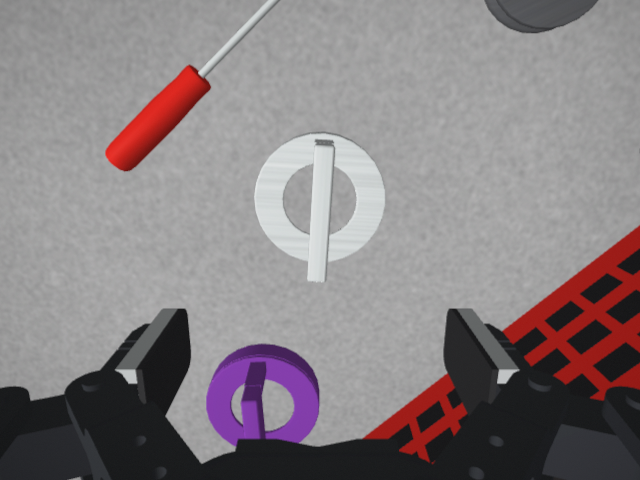

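The wrist view shows the white ring at (320,198), its bar from (324,147) to (317,282). That is about 3° off upright. The purple ring at (262,395) stays clear.

```bash
python3 - <<'E'
from h import *
im=cv2.imread("pics/w5.png"); m=np.load("m5.npy",allow_pickle=True).item(); s=sensors.sense(); T=s["tcp_pos"]
g=cv2.cvtColor(im,cv2.COLOR_BGR2GRAY); th=np.linspace(0,2*np.pi,180,endpoint=False)
print("outer",*fitc(g,m,(.519,-.2712),.02,.054,-1,th,4)); print("hole",*fitc(g,m,(.519,-.2712),.02,.030,1,th,4))
a=ray(m,[[324.5,147],[317,282]],.080); d=a[0]-a[1]
ang=np.degrees(np.arctan2(d[1],d[0])); q=s["tool_rot"]; cl=np.degrees(2*np.arctan2(q[1],q[0]))-90
print("bar",a[:,:2],a.mean(0),np.linalg.norm(d),ang,"closing",cl)
# bar width profile edges in rows over the hole
for r in(185,200,215,230): 
    v=np.gradient(cv2.GaussianBlur(g[r:r+1],(0,0),1).astype(float)[0])[300:345]; print(r,300+v.argmax(),300+v.argmin())
E
```

```text
outer [ 0.51980642 -0.27129488  0.05367018] 0.0002293565549065243 171
hole [ 0.51975727 -0.27118119  0.03048027] 0.000282412852667121 151
bar [[ 0.55347673 -0.23656106]
 [ 0.48774525 -0.30638494]] [ 0.52061099 -0.271473    0.08      ] 0.09589578653518864 46.729227614902165 closing -40.291254427148736
185 312 330
200 311 329
215 310 328
230 309 327
```

Call:
move_arm([
  {"dx": 0.04, "dy": -0.06, "dz": -0.8, "rx": 0, "ry": 0, "rz": -0.1},
  {"dx": 0, "dy": 0, "dz": -1, "rx": 0, "ry": 0, "rz": 0},
  {"dx": 0, "dy": 0, "dz": -1, "rx": 0, "ry": 0, "rz": 0},
  {"dx": 0, "dy": 0, "dz": -1, "rx": 0, "ry": 0, "rz": 0},
  {"dx": 0, "dy": 0, "dz": -1, "rx": 0, "ry": 0, "rz": 0},
  {"dx": 0, "dy": 0, "dz": -1, "rx": 0, "ry": 0, "rz": 0},
  {"dx": 0, "dy": 0, "dz": -0.8, "rx": 0, "ry": 0, "rz": 0},
  {"dx": 0, "dy": 0, "dz": -0.44, "rx": 0, "ry": 0, "rz": 0},
  {"dx": 0, "dy": 0, "dz": 0, "rx": 0, "ry": 0, "rz": 0},
  {"dx": 0, "dy": 0, "dz": 0, "rx": 0, "ry": 0, "rz": 0},
])

```text
t: 19.2
tcp_pos: [0.5203, -0.2717, 0.0528]
tool_rot: [0.918, 0.396, 0.0, 0.001]
force: [0.2, 0.1, 0.6]
finger_gap: 1.005
gripper_force: 0.0
```

Call:
move_arm([
  {"dx": 0, "dy": 0, "dz": 0, "rx": 0, "ry": 0, "rz": 0},
  {"dx": 0, "dy": 0, "dz": 0, "rx": 0, "ry": 0, "rz": 0},
  {"dx": 0, "dy": 0, "dz": 0, "rx": 0, "ry": 0, "rz": 0},
  {"dx": 0, "dy": 0, "dz": 0, "rx": 0, "ry": 0, "rz": 0},
  {"dx": 0, "dy": 0, "dz": 0, "rx": 0, "ry": 0, "rz": 0},
  {"dx": 0, "dy": 0, "dz": 0, "rx": 0, "ry": 0, "rz": 0},
  {"dx": 0, "dy": 0, "dz": 0, "rx": 0, "ry": 0, "rz": 0},
  {"dx": 0, "dy": 0, "dz": 0, "rx": 0, "ry": 0, "rz": 0},
  {"dx": 0, "dy": 0, "dz": 0, "rx": 0, "ry": 0, "rz": 0},
  {"dx": 0, "dy": 0, "dz": 0, "rx": 0, "ry": 0, "rz": 0},
], claw=0, newtons=100)

```text
t: 20.45
tcp_pos: [0.5199, -0.2716, 0.0525]
tool_rot: [0.918, 0.396, 0.0, 0.0]
force: [0.1, 0.1, 5.7]
finger_gap: 0.14
gripper_force: 98.3
```

Call:
move_arm([
  {"dx": 0, "dy": 0, "dz": 0.4, "rx": 0, "ry": 0, "rz": 0},
  {"dx": 0, "dy": 0, "dz": 1, "rx": 0, "ry": 0, "rz": 0},
  {"dx": 0, "dy": 0, "dz": 1, "rx": 0, "ry": 0, "rz": 0},
  {"dx": 0, "dy": 0, "dz": 1, "rx": 0, "ry": 0, "rz": 0},
  {"dx": -0.05, "dy": 1, "dz": 1, "rx": 0, "ry": 0, "rz": 0.023},
  {"dx": -0.05, "dy": 1, "dz": 1, "rx": 0, "ry": 0, "rz": 0.023},
  {"dx": -0.05, "dy": 1, "dz": 0.5, "rx": 0, "ry": 0, "rz": 0.023},
  {"dx": -0.05, "dy": 1, "dz": 0, "rx": 0, "ry": 0, "rz": 0.023},
  {"dx": -0.05, "dy": 1, "dz": 0, "rx": 0, "ry": 0, "rz": 0.023},
  {"dx": -0.05, "dy": 1, "dz": 0, "rx": 0, "ry": 0, "rz": 0.023},
])

```text
t: 21.7
tcp_pos: [0.5115, -0.1198, 0.199]
tool_rot: [0.903, 0.429, -0.0, -0.001]
force: [0.2, 0.9, -2.9]
finger_gap: 0.145
gripper_force: 97.7
```

Call:
move_arm([
  {"dx": -0.05, "dy": 1, "dz": 0, "rx": 0, "ry": 0, "rz": 0.023},
  {"dx": -0.05, "dy": 1, "dz": 0, "rx": 0, "ry": 0, "rz": 0.023},
  {"dx": -0.05, "dy": 1, "dz": 0, "rx": 0, "ry": 0, "rz": 0.023},
  {"dx": -0.05, "dy": 1, "dz": 0, "rx": 0, "ry": 0, "rz": 0.023},
  {"dx": -0.05, "dy": 1, "dz": 0, "rx": 0, "ry": 0, "rz": 0.023},
  {"dx": -0.05, "dy": 1, "dz": 0, "rx": 0, "ry": 0, "rz": 0.023},
  {"dx": -0.05, "dy": 1, "dz": 0, "rx": 0, "ry": 0, "rz": 0.023},
  {"dx": -0.05, "dy": 1, "dz": 0, "rx": 0, "ry": 0, "rz": 0.023},
  {"dx": -0.05, "dy": 1, "dz": 0, "rx": 0, "ry": 0, "rz": 0.023},
  {"dx": -0.05, "dy": 1, "dz": 0, "rx": 0, "ry": 0, "rz": 0.023},
])

```text
t: 22.95
tcp_pos: [0.4988, 0.1298, 0.199]
tool_rot: [0.876, 0.483, -0.001, -0.0]
force: [0.1, -0.5, -1.9]
finger_gap: 0.14
gripper_force: 97.7
```

Call:
move_arm([
  {"dx": -0.05, "dy": 1, "dz": 0, "rx": 0, "ry": 0, "rz": 0.023},
  {"dx": -0.05, "dy": 1, "dz": 0, "rx": 0, "ry": 0, "rz": 0.023},
  {"dx": -0.05, "dy": 1, "dz": 0, "rx": 0, "ry": 0, "rz": 0.023},
  {"dx": -0.05, "dy": 1, "dz": 0, "rx": 0, "ry": 0, "rz": 0.023},
  {"dx": -0.05, "dy": 1, "dz": 0, "rx": 0, "ry": 0, "rz": 0.023},
  {"dx": -0.05, "dy": 1, "dz": 0, "rx": 0, "ry": 0, "rz": 0.023},
  {"dx": -0.05, "dy": 1, "dz": 0, "rx": 0, "ry": 0, "rz": 0.023},
  {"dx": -0.04, "dy": 0.44, "dz": 0, "rx": 0, "ry": 0, "rz": 0},
  {"dx": 0, "dy": 0, "dz": 0, "rx": 0, "ry": 0, "rz": 0},
  {"dx": 0, "dy": 0, "dz": 0, "rx": 0, "ry": 0, "rz": 0},
])

```text
t: 24.2
tcp_pos: [0.4897, 0.3138, 0.1993]
tool_rot: [0.855, 0.519, -0.001, 0.0]
force: [-0.2, -0.6, -2.8]
finger_gap: 0.146
gripper_force: 97.7
```

```bash
python3 - <<'E'
from h import *
s=sensors.sense(); q=s["tool_rot"]; print(s["t"],s["tcp_pos"],"bar",np.degrees(2*np.arctan2(q[1],q[0])),s["force"],np.round(s["q"],2))
im,m=snap("wrist","w6.png")
E
```

```text
24.2 [0.48972671 0.3138058  0.19927298] bar 62.49944020871978 [-0.19649568 -0.62222216 -2.8297121 ] [ 0.38  0.51  1.58 -0.    1.06  0.86]
```

View pics/w6.png

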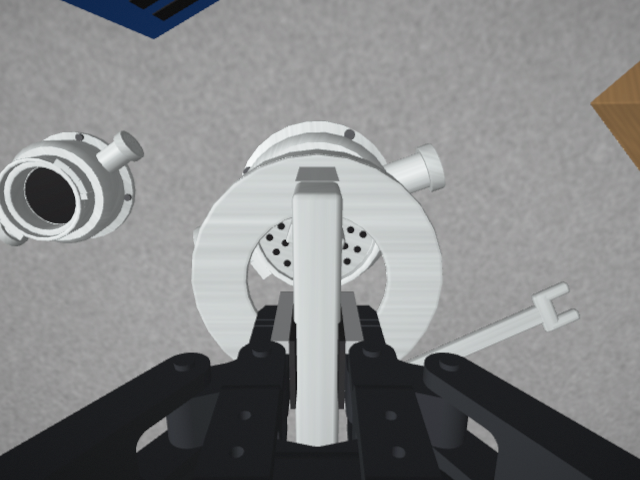

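The ring hangs level over the housing with the disk visible through its hole. Its bar is at 62.5° and the stubs at about -7.5°, so it is 70° anticlockwise as wanted. Lowering.

Call:
move_arm([
  {"dx": 0.01, "dy": 0, "dz": -0.6, "rx": 0, "ry": 0, "rz": 0},
  {"dx": 0, "dy": 0, "dz": -0.6, "rx": 0, "ry": 0, "rz": 0},
  {"dx": 0, "dy": 0, "dz": -0.6, "rx": 0, "ry": 0, "rz": 0},
  {"dx": 0, "dy": 0, "dz": -0.6, "rx": 0, "ry": 0, "rz": 0},
  {"dx": 0, "dy": 0, "dz": -0.1, "rx": 0, "ry": 0, "rz": 0},
  {"dx": 0, "dy": 0, "dz": -0.06, "rx": 0, "ry": 0, "rz": 0},
  {"dx": 0, "dy": 0, "dz": -0.06, "rx": 0, "ry": 0, "rz": 0},
  {"dx": 0, "dy": 0, "dz": -0.06, "rx": 0, "ry": 0, "rz": 0},
  {"dx": 0, "dy": 0, "dz": -0.06, "rx": 0, "ry": 0, "rz": 0},
  {"dx": 0, "dy": 0, "dz": -0.06, "rx": 0, "ry": 0, "rz": 0},
])

```text
t: 25.5
tcp_pos: [0.4903, 0.3146, 0.1297]
tool_rot: [0.855, 0.519, 0.0, 0.0]
force: [0.2, -0.5, -2.3]
finger_gap: 0.142
gripper_force: 97.7
```

Call:
move_arm([
  {"dx": 0, "dy": 0, "dz": -0.05, "rx": 0, "ry": 0, "rz": 0},
  {"dx": 0, "dy": 0, "dz": -0.05, "rx": 0, "ry": 0, "rz": 0},
  {"dx": 0, "dy": 0, "dz": -0.05, "rx": 0, "ry": 0, "rz": 0},
  {"dx": 0, "dy": 0, "dz": -0.05, "rx": 0, "ry": 0, "rz": 0},
  {"dx": 0, "dy": 0, "dz": -0.05, "rx": 0, "ry": 0, "rz": 0},
  {"dx": 0, "dy": 0, "dz": -0.05, "rx": 0, "ry": 0, "rz": 0},
  {"dx": 0, "dy": 0, "dz": -0.05, "rx": 0, "ry": 0, "rz": 0},
  {"dx": 0, "dy": 0, "dz": -0.05, "rx": 0, "ry": 0, "rz": 0},
  {"dx": 0, "dy": 0, "dz": 0, "rx": 0, "ry": 0, "rz": 0},
  {"dx": 0, "dy": 0, "dz": 0, "rx": 0, "ry": 0, "rz": 0},
])

```text
t: 26.75
tcp_pos: [0.4903, 0.3146, 0.1196]
tool_rot: [0.855, 0.519, 0.0, 0.0]
force: [0.7, -0.0, -2.1]
finger_gap: 0.145
gripper_force: 97.7
```

Underside is about 3 mm above seated and there's no contact yet. Continuing to touch.

Call:
move_arm([
  {"dx": 0, "dy": 0, "dz": -0.03, "rx": 0, "ry": 0, "rz": 0},
  {"dx": 0, "dy": 0, "dz": -0.03, "rx": 0, "ry": 0, "rz": 0},
  {"dx": 0, "dy": 0, "dz": -0.03, "rx": 0, "ry": 0, "rz": 0},
  {"dx": 0, "dy": 0, "dz": -0.03, "rx": 0, "ry": 0, "rz": 0},
  {"dx": 0, "dy": 0, "dz": -0.02, "rx": 0, "ry": 0, "rz": 0},
  {"dx": 0, "dy": 0, "dz": 0, "rx": 0, "ry": 0, "rz": 0},
  {"dx": 0, "dy": 0, "dz": 0, "rx": 0, "ry": 0, "rz": 0},
  {"dx": 0, "dy": 0, "dz": 0, "rx": 0, "ry": 0, "rz": 0},
  {"dx": 0, "dy": 0, "dz": 0, "rx": 0, "ry": 0, "rz": 0},
  {"dx": 0, "dy": 0, "dz": 0, "rx": 0, "ry": 0, "rz": 0},
])

```text
t: 28.0
tcp_pos: [0.4903, 0.3146, 0.1165]
tool_rot: [0.855, 0.519, 0.0, 0.0]
force: [-1.5, -0.6, 5.8]
finger_gap: 0.147
gripper_force: 98.6
```

Contact at the expected height, so the ring is on the rim. Turning clockwise 60° first, then the rest gently.

Call:
move_arm([
  {"dx": 0, "dy": 0, "dz": 0, "rx": 0, "ry": 0, "rz": -0.2},
  {"dx": 0, "dy": 0, "dz": 0, "rx": 0, "ry": 0, "rz": -0.2},
  {"dx": 0, "dy": 0, "dz": 0, "rx": 0, "ry": 0, "rz": -0.2},
  {"dx": 0, "dy": 0, "dz": 0, "rx": 0, "ry": 0, "rz": -0.2},
  {"dx": 0, "dy": 0, "dz": 0, "rx": 0, "ry": 0, "rz": -0.2},
  {"dx": 0, "dy": 0, "dz": 0, "rx": 0, "ry": 0, "rz": -0.2},
  {"dx": 0, "dy": 0, "dz": 0, "rx": 0, "ry": 0, "rz": -0.2},
  {"dx": 0, "dy": 0, "dz": 0, "rx": 0, "ry": 0, "rz": -0.2},
  {"dx": 0, "dy": 0, "dz": 0, "rx": 0, "ry": 0, "rz": -0.2},
  {"dx": 0, "dy": 0, "dz": 0, "rx": 0, "ry": 0, "rz": -0.2},
])

```text
t: 29.25
tcp_pos: [0.4907, 0.3146, 0.1165]
tool_rot: [1.0, 0.021, 0.001, 0.0]
force: [-1.2, 0.0, 3.7]
finger_gap: 0.144
gripper_force: 98.7
```

```bash
python3 - <<'E'
from h import *
s=sensors.sense(); q=s["tool_rot"]; print(s["t"],s["tcp_pos"],"bar",np.degrees(2*np.arctan2(q[1],q[0])),q,s["force"],s["ft_torque"])
E
```

```text
29.25 [0.49074213 0.31461081 0.1164718 ] bar 2.3814255229553605 [9.99783891e-01 2.07803587e-02 5.89090538e-04 1.71400223e-05] [-1.17764705e+00  8.59703979e-04  3.66204079e+00] [-0.12520785  0.22727425  0.16418212]
```

Call:
move_arm([
  {"dx": 0, "dy": 0, "dz": 0, "rx": 0, "ry": 0, "rz": -0.06},
  {"dx": 0, "dy": 0, "dz": 0, "rx": 0, "ry": 0, "rz": -0.06},
  {"dx": 0, "dy": 0, "dz": 0, "rx": 0, "ry": 0, "rz": -0.06},
  {"dx": 0, "dy": 0, "dz": 0, "rx": 0, "ry": 0, "rz": -0.06},
  {"dx": 0, "dy": 0, "dz": 0, "rx": 0, "ry": 0, "rz": -0.05},
  {"dx": 0, "dy": 0, "dz": 0, "rx": 0, "ry": 0, "rz": -0.04},
  {"dx": 0, "dy": 0, "dz": 0, "rx": 0, "ry": 0, "rz": -0.03},
  {"dx": 0, "dy": 0, "dz": 0, "rx": 0, "ry": 0, "rz": -0.03},
  {"dx": 0, "dy": 0, "dz": 0, "rx": 0, "ry": 0, "rz": 0},
  {"dx": 0, "dy": 0, "dz": 0, "rx": 0, "ry": 0, "rz": 0},
])

```text
t: 30.5
tcp_pos: [0.4906, 0.3147, 0.1165]
tool_rot: [0.997, -0.079, 0.0, -0.0]
force: [-2.0, 1.1, 6.1]
finger_gap: 0.145
gripper_force: 98.8
```

```bash
python3 - <<'E'
from h import *
s=sensors.sense(); q=s["tool_rot"]; print(s["t"],s["tcp_pos"],"bar",np.degrees(2*np.arctan2(q[1],q[0])),s["force"],s["ft_torque"],s["q"][5])
E
```

```text
30.5 [0.49058948 0.31473268 0.11645537] bar -9.108033951256125 [-2.04241829  1.08328264  6.13101249] [-0.17427507  0.2738006   0.11532573] 2.1086036075911974
```

No stop felt yet, so I'll go a few degrees further.

Call:
move_arm([
  {"dx": 0, "dy": 0, "dz": 0, "rx": 0, "ry": 0, "rz": -0.02},
  {"dx": 0, "dy": 0, "dz": 0, "rx": 0, "ry": 0, "rz": -0.02},
  {"dx": 0, "dy": 0, "dz": 0, "rx": 0, "ry": 0, "rz": -0.02},
  {"dx": 0, "dy": 0, "dz": 0, "rx": 0, "ry": 0, "rz": -0.02},
  {"dx": 0, "dy": 0, "dz": 0, "rx": 0, "ry": 0, "rz": -0.02},
  {"dx": 0, "dy": 0, "dz": 0, "rx": 0, "ry": 0, "rz": 0},
  {"dx": 0, "dy": 0, "dz": 0, "rx": 0, "ry": 0, "rz": 0},
  {"dx": 0, "dy": 0, "dz": 0, "rx": 0, "ry": 0, "rz": 0},
  {"dx": 0, "dy": 0, "dz": 0, "rx": 0, "ry": 0, "rz": 0},
  {"dx": 0, "dy": 0, "dz": 0, "rx": 0, "ry": 0, "rz": 0},
])

```text
t: 31.75
tcp_pos: [0.4903, 0.3143, 0.1164]
tool_rot: [0.995, -0.103, 0.0, 0.001]
force: [-1.4, -2.0, 5.6]
finger_gap: 0.144
gripper_force: 99.5
```

```bash
python3 - <<'E'
from h import *
s=sensors.sense(); q=s["tool_rot"]; print(s["t"],s["tcp_pos"],"bar",np.degrees(2*np.arctan2(q[1],q[0])),s["force"],s["ft_torque"])
E
```

```text
31.75 [0.49026157 0.31426396 0.1164443 ] bar -11.862988400693611 [-1.42889314 -1.95896371  5.58957548] [-0.20585814  0.28524918  0.94293255]
```

Torque about the vertical rose from 0.1 to 0.94 N m, so it has met the stop. A small extra press to be sure.

Call:
move_arm([
  {"dx": 0, "dy": 0, "dz": 0, "rx": 0, "ry": 0, "rz": -0.02},
  {"dx": 0, "dy": 0, "dz": 0, "rx": 0, "ry": 0, "rz": -0.02},
  {"dx": 0, "dy": 0, "dz": 0, "rx": 0, "ry": 0, "rz": -0.02},
  {"dx": 0, "dy": 0, "dz": 0, "rx": 0, "ry": 0, "rz": 0},
  {"dx": 0, "dy": 0, "dz": 0, "rx": 0, "ry": 0, "rz": 0},
  {"dx": 0, "dy": 0, "dz": 0, "rx": 0, "ry": 0, "rz": 0},
  {"dx": 0, "dy": 0, "dz": 0, "rx": 0, "ry": 0, "rz": 0},
  {"dx": 0, "dy": 0, "dz": 0, "rx": 0, "ry": 0, "rz": 0},
  {"dx": 0, "dy": 0, "dz": 0, "rx": 0, "ry": 0, "rz": 0},
  {"dx": 0, "dy": 0, "dz": 0, "rx": 0, "ry": 0, "rz": 0},
])

```text
t: 33.0
tcp_pos: [0.4902, 0.3142, 0.1165]
tool_rot: [0.993, -0.117, 0.001, 0.001]
force: [-1.8, -1.1, 6.7]
finger_gap: 0.144
gripper_force: 103.0
```

```bash
python3 - <<'E'
from h import *
s=sensors.sense(); q=s["tool_rot"]; print(s["t"],s["tcp_pos"],"bar",np.degrees(2*np.arctan2(q[1],q[0])),s["force"],s["ft_torque"])
E
```

```text
33.0 [0.49022932 0.31418392 0.11647603] bar -13.426164206915628 [-1.8307282  -1.13405138  6.69630743] [-0.13590444  0.32749313  1.70354562]
```

Call:
move_arm([
  {"dx": 0, "dy": 0, "dz": 0.02, "rx": 0, "ry": 0, "rz": 0.05},
  {"dx": 0, "dy": 0, "dz": 0, "rx": 0, "ry": 0, "rz": 0.03},
  {"dx": 0, "dy": 0, "dz": 0, "rx": 0, "ry": 0, "rz": 0},
  {"dx": 0, "dy": 0, "dz": 0, "rx": 0, "ry": 0, "rz": 0},
  {"dx": 0, "dy": 0, "dz": 0, "rx": 0, "ry": 0, "rz": 0},
  {"dx": 0, "dy": 0, "dz": 0, "rx": 0, "ry": 0, "rz": 0},
  {"dx": 0, "dy": 0, "dz": 0, "rx": 0, "ry": 0, "rz": 0},
  {"dx": 0, "dy": 0, "dz": 0.3, "rx": 0, "ry": 0, "rz": 0},
  {"dx": 0, "dy": 0, "dz": 1, "rx": 0, "ry": 0, "rz": 0},
  {"dx": 0, "dy": 0, "dz": 1, "rx": 0, "ry": 0, "rz": 0},
], claw=100)

```text
t: 34.25
tcp_pos: [0.4902, 0.3146, 0.175]
tool_rot: [0.995, -0.101, -0.0, 0.0]
force: [0.7, 0.9, 0.5]
finger_gap: 0.997
gripper_force: 0.0
```

Call:
move_arm([
  {"dx": 0, "dy": 0, "dz": 1, "rx": 0, "ry": 0, "rz": 0},
  {"dx": 0, "dy": 0, "dz": 1, "rx": 0, "ry": 0, "rz": 0},
  {"dx": 0, "dy": -1, "dz": 0.5, "rx": 0, "ry": 0, "rz": 0},
  {"dx": 0, "dy": -1, "dz": 0, "rx": 0, "ry": 0, "rz": 0},
  {"dx": 0, "dy": -1, "dz": 0, "rx": 0, "ry": 0, "rz": 0},
  {"dx": 0, "dy": -1, "dz": 0, "rx": 0, "ry": 0, "rz": 0},
  {"dx": 0, "dy": -1, "dz": 0, "rx": 0, "ry": 0, "rz": 0},
  {"dx": 0, "dy": -1, "dz": 0, "rx": 0, "ry": 0, "rz": 0},
  {"dx": 0, "dy": -1, "dz": 0, "rx": 0, "ry": 0, "rz": 0},
  {"dx": 0, "dy": -1, "dz": 0, "rx": 0, "ry": 0, "rz": 0},
])

```text
t: 35.5
tcp_pos: [0.4903, 0.1138, 0.2372]
tool_rot: [0.995, -0.101, 0.0, -0.0]
force: [0.1, 0.0, 0.7]
finger_gap: 1.002
gripper_force: 0.0
```

```bash
python3 - <<'E'
from h import *
im,m=snap("top","t7.png"); g=cv2.cvtColor(im,cv2.COLOR_BGR2GRAY); im0=cv2.imread("pics/top0.png")
th=np.linspace(0,2*np.pi,180,endpoint=False)
print("flange",fitc(g,m,(.49,.3145),.084,.054,-1,th,4), "hole",fitc(g,m,(.49,.3145),.084,.03,-1,th,3))
# stub line before: bright pixels beyond 66mm of axis, at z~.028
def line(gray,r0,r1,z,thr=195):
    ys,xs=np.nonzero(gray[225:320,160:250]>thr); P=ray(m,np.c_[xs+160,ys+225],z)[:,:2]-[.49,.3145]
    r=np.hypot(*P.T); P=P[(r>r0)&(r<r1)&(abs(P[:,1])<.045)]; a,b=P[P[:,0]>0].mean(0),P[P[:,0]<0].mean(0); d=a-b
    return np.degrees(np.arctan2(d[1],d[0])),len(P)
g0=cv2.cvtColor(im0,cv2.COLOR_BGR2GRAY)
print("stubs before",line(g0,.072,.095,.035),"now",line(g,.072,.095,.035))
h=im[225:320,160:250]; cv2.imwrite("pics/c7.png",h)
# bar edges: sample across-line darkness via direction of strongest gradients near the ring top, z=.143
gx=cv2.Sobel(g.astype(np.float32),5,1,0); gy=cv2.Sobel(g.astype(np.float32),5,0,1)
c=pix(m,[[.49,.3145,.143]])[0]; yy,xx=np.mgrid[0:480,0:640]; k=np.hypot(xx-c[0],yy-c[1])<12
P=ray(m,[[0,0],[1,0],[0,1]],.143)[:,:2]; J=np.c_[P[1]-P[0],P[2]-P[0]]; v=J@np.array([gx[k],gy[k]]); 
w,V=np.linalg.eigh(v@v.T); print("bar dir",np.degrees(np.arctan2(V[1,0],V[0,0]))%180-180, w)
s=sensors.sense(); print(s["t"],s["tcp_pos"],s["finger_gap"])
E
```

```text
flange (array([0.48898537, 0.31618232, 0.05344101]), np.float64(0.0032758378121467467), np.int64(167)) hole (array([0.48157554, 0.2988461 , 0.03547796]), np.float64(0.005848975896474285), np.int64(136))
stubs before (np.float64(-7.168570575118201), 75) now (np.float64(-7.317562714306371), 77)
bar dir -15.207099361789545 [15.41967825 55.54598127]
35.55 [0.49035237 0.11133529 0.23708949] 1.0014306569543592
```

Stubs are at -7.2°, but the bar angle from the top view is noisy. A straight-down wrist look will check it.

Call:
move_arm([
  {"dx": 0, "dy": 1, "dz": 0, "rx": 0, "ry": 0, "rz": 0},
  {"dx": 0, "dy": 1, "dz": 0, "rx": 0, "ry": 0, "rz": 0},
  {"dx": 0, "dy": 1, "dz": 0, "rx": 0, "ry": 0, "rz": 0},
  {"dx": 0, "dy": 1, "dz": 0, "rx": 0, "ry": 0, "rz": 0},
  {"dx": 0, "dy": 1, "dz": 0, "rx": 0, "ry": 0, "rz": 0},
  {"dx": 0, "dy": 1, "dz": 0, "rx": 0, "ry": 0, "rz": 0},
  {"dx": 0, "dy": 1, "dz": 0, "rx": 0, "ry": 0, "rz": 0},
  {"dx": 0, "dy": 1, "dz": 0, "rx": 0, "ry": 0, "rz": 0},
  {"dx": 0, "dy": 0, "dz": 0, "rx": 0, "ry": 0, "rz": 0},
  {"dx": 0, "dy": 0, "dz": 0, "rx": 0, "ry": 0, "rz": 0},
])

```text
t: 36.8
tcp_pos: [0.49, 0.3142, 0.2367]
tool_rot: [0.995, -0.101, -0.0, 0.0]
force: [-0.1, 0.1, 0.0]
finger_gap: 0.998
gripper_force: 0.0
```

```bash
python3 - <<'E'
from h import *
im,m=snap("wrist","w8.png"); g=cv2.cvtColor(im,cv2.COLOR_BGR2GRAY); th=np.linspace(0,2*np.pi,180,endpoint=False)
print("flange",*fitc(g,m,(.49,.3145),.084,.054,-1,th,4)); print("hole",*fitc(g,m,(.49,.3145),.084,.03,-1,th,3))
c=pix(m,[[.49,.3145,.143]])[0]; print("bar px",c)
L=cv2.createLineSegmentDetector().detect(g)[0][:,0]
for l in L:
    p=l.reshape(2,2); mid=p.mean(0)
    if np.linalg.norm(p[0]-p[1])>60 and np.linalg.norm(mid-c)<90:
        a=ray(m,p,.143); d=a[1]-a[0]; print(p.round(0).tolist(),"ang",round(np.degrees(np.arctan2(d[1],d[0]))%180,1),"len",round(np.linalg.norm(d),3),a.mean(0)[:2].round(4))
E
```

```text
flange [0.49065595 0.31392023 0.05378272] 0.0005760996954990408 171
hole [0.48997732 0.31448361 0.02811892] 0.0005345106851874304 128
bar px [315.68555806 240.60363673]
[[303.0, 156.0], [306.0, 218.0]] ang 170.1 len 0.035 [0.5211 0.3144]
[[305.0, 219.0], [308.0, 291.0]] ang 170.2 len 0.043 [0.4821 0.3216]
[[328.0, 313.0], [326.0, 221.0]] ang 169.7 len 0.057 [0.4722 0.3116]
```

The bar is at -10° and the stubs at -7.2°, well inside 0.2 rad. The ring is centred within 1 mm and at seated height. Handing in.

```bash
python3 -c "
from station import order
print(order.sign_off())"
```

```text
the job is handed in; nothing more can be done
None
```

The strainer is back together and handed in at about 37 s: the disk is seated flat in the mouth and the ring is turned to its stops and let go, with its bar measured about 3° off the stub line (limit about 11°); sign-off returned no verdict, so I can't confirm a pass.

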